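# Start up the chromatograph from its push-button boxes

### The job

Start up the chromatograph: with the fingertips, lightly press the round gas key, then the long bar-shaped oven key, then the square start key, each right down, where it stays by itself, and then move clear. Only press: do not lift any of the boxes or push them out of place. Leave the cross-shaped vent key up, and do not disturb its box, the vial rack, the bottle or the jar.

Things in the scene. Friction and masses are not known exactly. Their poses are not given: they have to be found in the camera images.
- gas_box: The gas box: loose light-grey push-button box, 90 x 90 mm and 45 mm high, about 0.6 kg, standing on rubber feet, with one black round key, 40 mm across, in the middle of its top; two brass pipe stubs stick out 18 mm from one side (the box's own +x side) at 25 mm height. Origin at the centre of its underside, z up, x and y along its sides.
- gas_key_top (a point): Centre of the top face of the gas box's round key, 40 mm across. Up, it stands 14 mm above the box's top (59 mm above the bench); pressed right down, 6 mm. The point moves down with the key.
- gas_key (a joint): How far the gas key is pressed, in m: 0 = up, 0.008 = right down against its stop. It slides straight down, yields to about 4 to 5 N, has no click and stays at the depth where it is left. 0 at the start.
- oven_box: The oven box: loose light-grey push-button box, 90 x 90 mm and 45 mm high, about 0.6 kg, standing on rubber feet, with one black long bar-shaped key, 64 mm long (along the box's y) and 20 mm wide, in the middle of its top; a thin whitish display strip lies beside the key on the box's top. Origin at the centre of its underside, z up, x and y along its sides.
- oven_key_top (a point): Centre of the top face of the oven box's long bar-shaped key, 64 mm long (along the box's y) and 20 mm wide. Up, it stands 14 mm above the box's top (59 mm above the bench); pressed right down, 6 mm. The point moves down with the key.
- oven_key (a joint): How far the oven key is pressed, in m: 0 = up, 0.008 = right down against its stop. It slides straight down, yields to about 4 to 5 N, has no click and stays at the depth where it is left. 0 at the start.
- start_box: The start box: loose light-grey push-button box, 90 x 90 mm and 45 mm high, about 0.6 kg, standing on rubber feet, with one black square key, 36 by 36 mm, in the middle of its top; otherwise plain. Origin at the centre of its underside, z up, x and y along its sides.
- start_key_top (a point): Centre of the top face of the start box's square key, 36 by 36 mm. Up, it stands 14 mm above the box's top (59 mm above the bench); pressed right down, 6 mm. The point moves down with the key.
- start_key (a joint): How far the start key is pressed, in m: 0 = up, 0.008 = right down against its stop. It slides straight down, yields to about 4 to 5 N, has no click and stays at the depth where it is left. 0 at the start.
- vent_box: The vent box: loose light-grey push-button box, 90 x 90 mm and 45 mm high, about 0.6 kg, standing on rubber feet, with one black cross-shaped key, two bars 50 mm long and 14 mm wide, in the middle of its top; three dark slots on one side. Origin at the centre of its underside, z up, x and y along its sides.
- vent_key_top (a point): Centre of the top face of the vent box's cross-shaped key, two bars 50 mm long and 14 mm wide. Up, it stands 14 mm above the box's top (59 mm above the bench); pressed right down, 6 mm. NOT to be pressed. The point moves down with the key.
- vent_key (a joint): How far the vent key is pressed, in m: 0 = up, 0.008 = right down against its stop. It slides straight down, yields to about 4 to 5 N, has no click and stays at the depth where it is left. 0 at the start.
- vial_rack: Bystander: loose blue rack of small amber vials with white caps, 70 x 130 mm, 51 mm high. Origin at the centre of its underside.
- solvent_bottle: Bystander: loose amber bottle with white cap, 66 mm across, 130 mm high. Origin at the centre of its underside.
- sample_jar: Bystander: small loose white jar with steel lid, 40 mm across, 45 mm high, between the boxes and the robot. Origin at the centre of its underside.
Things that resemble listed ones, but are neither listed nor needed, are in the scene too. Leave any purple or red look-alike of the gas_box alone. What is shaped like the oven_box but pink is not meant.

How it is judged:
By the outcome, as a careful person would: the job done as asked, in the order asked, and still so for the second after the job is handed in, with the robot touching nothing.
It also fails if it takes over 51 s, if anything falls off the work surface, if the arm or the gripper's body presses on something with over 40 N, if the wrist force passes 120 N, or if a joint passes its speed limit or range.

### The arm

A 6-joint arm with a two-finger parallel gripper is mounted at the origin on the work surface. World frame = base frame: x ahead of the robot, y to its left, z up, the work surface at z = 0. Lengths are in m, angles in rad, forces in N, time in s.
With the tool pointing down it reaches from about 0.225 to 0.875 m from the base axis. Payload 3.4 kg.
Tool frame: the origin (TCP) lies on the centre line of the jaws, within the pads' length; the fingertips stand 11 mm ahead of it and the grasp point (between the pads) lies 8 mm behind it; z points along the fingers, y is the line along which they close (so a half turn about z gives the same grasp; the last joint's range is limited). The gripper opens to 85 mm and grips with 20 to 120 N. Pads are 22 mm wide; open, the fingers measure 114 mm over their backs; the gripper's body (76 mm by 85 mm) begins 54 mm behind the grasp point. The pads swing forward as they close: fully open they stand 13 mm farther back than shut.
Start: joints at [1.012, 0.276, 1.505, -0, 1.361, -0.121], TCP at [0.244, 0.521, 0.217] pointing down, gripper open.
Joint ranges: [-2.89, 2.89], [-0.75, 2.08], [0.22, 2.7], [-1.18, 4.32], [0.11, 2.71], [-2.7, 2.7]. Speed limits (rad/s): [2.57, 2.57, 3.14, 3.14, 3.14, 3.14].

### API

Orientations are given as a unit quaternion [w, x, y, z].
In Python, from cell import manip, vision, order gives the robot as it stands.
- The arm moves only by the tool arm_command, never from a script. Its argument "deltas" is a list of rows, each a list of 7 numbers: the shift along the tool's x, y, z in cm, then the turn, a rotation vector about the tool's x, y, z in rad, then the gripper command: -1 is shut, 1 is fully open, values between are in proportion. A call has 1 to 8 rows; each row shifts and turns the commanded pose from where the row before left it, along the tool's axes as they then stand; what a row does not reach is not made up. A row lasts 1/12 s, in which the tool goes at most 41.7 mm and 7.16 degrees, less where a joint would pass 70% of its speed; a pose out of reach is approached as far as the arm can. A call is refused whole if a number of a shift passes 4.17 or a number of a turn 0.125, either way. A call with a gripper value outside its range is refused whole. The fingers move at their own pace and stop on an object; "newtons" is the grip in N (left out, the last holds). Time passes only in rows, so rows that do not move let the fingers close. It gives the time, the measured TCP pose, the force, the opening and the grip force at its end, in the units of the state.
- manip.get_obs(): the state, without advancing time (a new reading comes with each control period).
- vision.get_image(name): name is "side" or "top"; returns the picture (420x560x3 uint8, red, green, blue); there is no depth.
- vision.get_calibration(name): a dict with "fx", "fy", "cx", "cy" (pixels), "R" (3x3) and "t" (3): a world point X has camera coordinates R X + t. Camera axes: x right, y down, z forward; pixel columns grow to the right and rows downward; lengths in m; the calibration is good to about 2 mm. A picture is of the moment at which its call begins. get_calibration takes no time and is no camera call.
- order.hand_in(): hands the job in; it is judged then, once.
The state is a dict: "clock": time; "qpos": joint angles; "joint_vel": joint speeds; "effort": joint torques, N m; "ee_pos": TCP position; "tool_rot": TCP orientation; "wrist_force": force on the tool from outside, world axes, zero at the start; "moment": the same for the moment, N m; "opening": finger opening in m; "grip_force": force on a finger pad.
Only numpy, scipy, OpenCV 4.12 (cv2) and the standard library are available. Lean on these libraries where they do the work, as an engineer would, in place of code of your own. Each camera call takes 0.05 s, during which the arm holds its last target. There are 200 camera calls.

## Working session

There is one attempt and no reset: what is moved stays moved. The work goes in short steps, Python scripts to look and compute and a tool call to move; the robot and the scene stay as the last step left them, time stands still between calls to the robot, and variables do not carry over. Pictures are saved under pics/ and viewed, at most 10 in all, crops included, and the job is handed in when it is done.

Besides the shell and the picture viewer there is one more tool, called after "Emit:" as name(argument=value, ...), one argument or row to a line, values as JSON. arm_command: Moves the arm, as the interface text tells. Its arguments: {"type":"object","properties":{"deltas":{"type":"array"},"newtons":{"type":"number"}},"required":["deltas"]}

```bash
mkdir -p pics
python3 - <<'E'
from cell import manip, vision
import cv2
for n in("top","side"):
    cv2.imwrite(f"pics/{n}0.png",vision.get_image(n)[:,:,::-1]); c=vision.get_calibration(n); print(c)
o=manip.get_obs();print(o)
E
```

```text
{'fx': 408.6866529023451, 'fy': 408.6866529023451, 'cx': 277.7319581289611, 'cy': 214.68251353751307, 'R': array([[ 0.00296205, -0.99995593,  0.00890827],
       [-0.98439837, -0.00448297, -0.17589702],
       [ 0.1759292 , -0.00824827, -0.98436827]]), 't': array([-0.00388629,  0.57426352,  1.16555764])}
{'fx': 431.518458392018, 'fy': 431.518458392018, 'cx': 283.44690349261026, 'cy': 211.1819288976687, 'R': array([[ 0.90069472, -0.4341348 ,  0.01661318],
       [-0.20765418, -0.46377648, -0.86127296],
       [ 0.38161337,  0.77229422, -0.50787093]]), 't': array([-0.49223501,  0.15485282,  0.85510888])}
{'clock': 0.1, 'qpos': array([ 1.01201198e+00,  2.76548219e-01,  1.50599390e+00,  3.13016826e-06,
        1.36070988e+00, -1.20970169e-01]), 'joint_vel': array([ 0.00100696, -0.00195733, -0.00396245,  0.00194327, -0.00226629,
        0.00180227]), 'effort': array([ 1.16835348e-03, -4.17697299e+01, -2.46406156e+01, -1.36202270e-04,
        5.70550736e-03, -2.25654418e-05]), 'ee_pos': array([0.24350437, 0.52035373, 0.21612188]), 'tool_rot': array([-2.78031076e-04,  2.17163170e-01,  9.76134965e-01, -7.81699004e-04]), 'wrist_force': array([-1.09909996, -0.36128945, -0.36856304]), 'moment': array([-0.02322177,  0.00655159,  0.04222289]), 'grip_force': 0.0, 'opening': 0.08521780852304922}
```

View pics/top0.png

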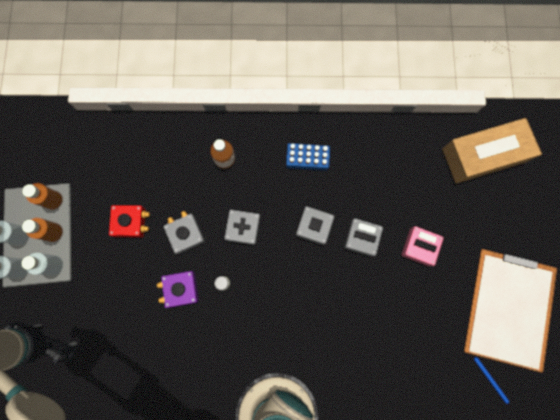

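View pics/side0.png

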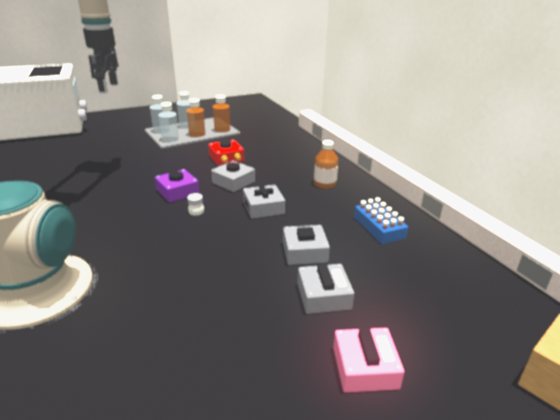

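Top view: the gas candidates are red (126,221), purple (178,289) and grey (183,233), so grey is the one. The oven candidates are grey (365,237) and pink (424,245), so again grey. The square start key is at (315,225), and the cross vent key at (242,227) is to be left up. I'll check this in one close crop.

```bash
cat > h.py <<'E'
import numpy as np
from cell import manip, vision
def ray(n,u,v,z):
    c=vision.get_calibration(n);R,t=np.array(c["R"]),np.array(c["t"])
    d=R.T@np.array([(u-c["cx"])/c["fx"],(v-c["cy"])/c["fy"],1]);o=-R.T@t
    return o+d*(z-o[2])/d[2]
def proj(n,X):
    c=vision.get_calibration(n);p=c["R"]@np.array(X)+c["t"]
    return c["fx"]*p[0]/p[2]+c["cx"],c["fy"]*p[1]/p[2]+c["cy"]
E
python3 - <<'E'
import cv2
from h import *
a=cv2.imread("pics/top0.png")
f=lambda x0,y0:cv2.resize(a[y0:y0+75,x0:x0+100],(800,600),interpolation=cv2.INTER_CUBIC)
g=np.vstack([cv2.resize(a[200:262,155:265],None,fx=4.8,fy=4.8,interpolation=2),cv2.resize(a[200:262,290:400],None,fx=4.8,fy=4.8,interpolation=2)])
cv2.imwrite("pics/crop0.png",g);print(g.shape)
for n,u,v in(("gas",183,233),("start",315.5,224.5),("oven",365,237),("vent",242,227)):
    print(n,ray("top",u,v,.059).round(4))
E
```

```text
(596, 528, 3)
gas [0.5171 0.2755 0.059 ]
start [ 0.544 -0.113  0.059]
oven [ 0.5075 -0.2579  0.059 ]
vent [0.5356 0.1032 0.059 ]
```

View pics/crop0.png

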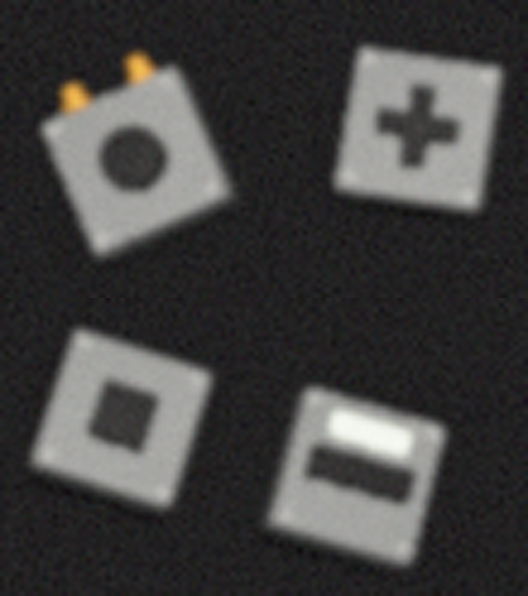

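The crop confirms it: the grey gas box has brass stubs and its round key is at about (182.3,232.3). The cross vent key is at the upper right. The square start key is at (315.2,224.2), and the oven key with its display strip is at (364.6,236.1).

```bash
cat >> h.py <<'E'
from scipy.spatial.transform import Rotation
K={"gas":(182.3,232.3),"start":(315.2,224.2),"oven":(364.6,236.1)}
def key(n): return ray("top",*K[n],.059)
def delta(target):
    o=manip.get_obs();q=o["tool_rot"];R=Rotation.from_quat(np.r_[q[1:],q[0]])
    print("clock",o["clock"].__round__(2),"tcp",o["ee_pos"].round(4),"F",o["wrist_force"].round(2),"open",round(o["opening"],4))
    print("delta tool cm",(R.inv().apply(np.array(target)-o["ee_pos"])*100).round(2), "z-axis",R.as_matrix()[:,2].round(3))
E
python3 - <<'E'
from h import *
for n in K: print(n,key(n).round(4),"side px",np.round(proj("side",key(n)),1))
g=key("gas");delta([g[0],g[1],.12])
E
```

```text
gas [0.5192 0.2776 0.059 ] side px [233.2 165. ]
start [ 0.5448 -0.1122  0.059 ] side px [305.4 230.7]
oven [ 0.5101 -0.2568  0.059 ] side px [325.3 272.7]
clock 0.1 tcp [0.2435 0.5204 0.2161] F [-1.1  -0.36 -0.37] open 0.0852
delta tool cm [-35.26 -10.28   9.62] z-axis [-0.001 -0.001 -1.   ]
```

Emit:
arm_command(
  deltas=[
    [-2.9,-0.85,0,0,0,0,-1],
    [-2.9,-0.85,0,0,0,0,-1],
    [-2.9,-0.85,0,0,0,0,-1],
    [-2.9,-0.85,0,0,0,0,-1],
    [-2.9,-0.85,0,0,0,0,-1],
    [-2.9,-0.85,0,0,0,0,-1],
    [-2.9,-0.85,0,0,0,0,-1],
    [-2.9,-0.85,0,0,0,0,-1],
  ],
  newtons=20,
)

```text
clock: 0.77
ee_pos: [0.4257, 0.3596, 0.2165]
tool_rot: [-0.0, 0.217, 0.976, -0.0]
wrist_force: [1.1, 0.4, -0.3]
opening: -0.0001
grip_force: 0.0
```

Emit:
arm_command(
  deltas=[
    [-2.9,-0.85,1,0,0,0,-1],
    [-2.9,-0.85,2,0,0,0,-1],
    [-2.9,-0.85,2,0,0,0,-1],
    [-2.9,-0.85,2,0,0,0,-1],
    [0,0,2,0,0,0,-1],
    [0,0,0,0,0,0,-1],
    [0,0,0,0,0,0,-1],
  ],
)

```text
clock: 1.35
ee_pos: [0.5146, 0.2803, 0.1256]
tool_rot: [-0.002, 0.218, 0.976, -0.001]
wrist_force: [0.1, -0.1, -0.3]
opening: 0.0003
grip_force: 0.0
```

Run:
```python
from h import *
import cv2
g=key("gas");delta([g[0],g[1],.07])
t=vision.get_image("top");s=vision.get_image("side")
r=lambda a:cv2.resize(a,(400,450),interpolation=2)
cv2.imwrite("pics/g1.png",np.hstack([r(t[180:270,140:220]),r(s[110:200,190:270])])[:,:,::-1])
```

```text
clock 1.35 tcp [0.5146 0.2803 0.1256] F [ 0.12 -0.14 -0.34] open 0.0003
delta tool cm [-0.55 -0.04  5.56] z-axis [-0.004 -0.001 -1.   ]
```

View pics/g1.png

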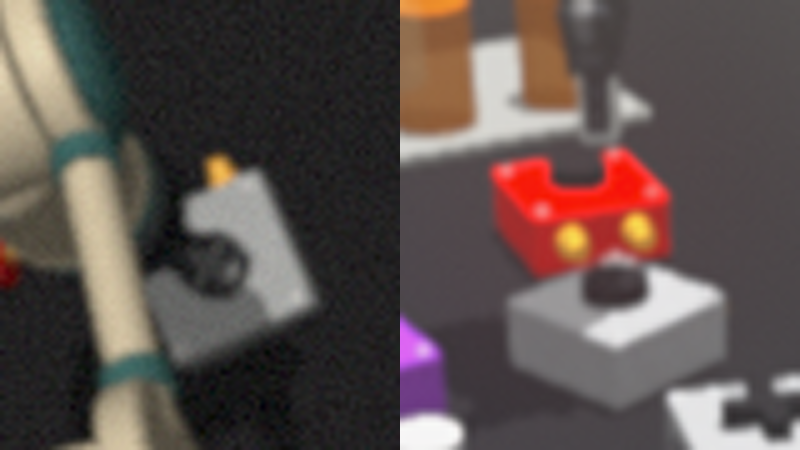

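The left half (top view) shows the fingers over the round key. In the right half (side view) the tip is at about (230,137), above the key at (233,167) as predicted. Descending now.

Emit:
arm_command(
  deltas=[
    [-0.5,0,1,0,0,0,-1],
    [0,0,1.5,0,0,0,-1],
    [0,0,1.5,0,0,0,-1],
    [0,0,0.7,0,0,0,-1],
    [0,0,0,0,0,0,-1],
  ],
)

```text
clock: 1.87
ee_pos: [0.5191, 0.2788, 0.0787]
tool_rot: [-0.001, 0.217, 0.976, -0.001]
wrist_force: [-0.8, 1.2, -0.3]
opening: -0.0002
grip_force: 0.0
```

Emit:
arm_command(
  deltas=[
    [0,0,0.2,0,0,0,-1],
    [0,0,0.2,0,0,0,-1],
    [0,0,0.2,0,0,0,-1],
    [0,0,0.2,0,0,0,-1],
    [0,0,0,0,0,0,-1],
  ],
)

```text
clock: 2.28
ee_pos: [0.5203, 0.2788, 0.072]
tool_rot: [0.0, 0.217, 0.976, 0.0]
wrist_force: [0.3, 0.1, 0.2]
opening: 0.0001
grip_force: 0.0
```

Emit:
arm_command(
  deltas=[
    [0,0,0.15,0,0,0,-1],
    [0,0,0.15,0,0,0,-1],
    [0,0,0.15,0,0,0,-1],
    [0,0,0,0,0,0,-1],
  ],
)

```text
clock: 2.62
ee_pos: [0.52, 0.2787, 0.0671]
tool_rot: [-0.0, 0.217, 0.976, -0.0]
wrist_force: [0.0, -0.2, -0.5]
opening: 0.0
grip_force: 0.0
```

Emit:
arm_command(
  deltas=[
    [0,0,0.15,0,0,0,-1],
    [0,0,0.15,0,0,0,-1],
    [0,0,0,0,0,0,-1],
  ],
)

```text
clock: 2.87
ee_pos: [0.52, 0.2787, 0.0641]
tool_rot: [-0.0, 0.217, 0.976, -0.0]
wrist_force: [0.3, 0.3, -0.5]
opening: 0.0002
grip_force: 0.0
```

No contact force yet, though I expected touch at z = 0.070. Looking before going deeper.

Run:
```python
from h import *
import cv2
delta(key("gas"))
t=vision.get_image("top");s=vision.get_image("side")
r=lambda a:cv2.resize(a,(400,450),interpolation=2)
cv2.imwrite("pics/g2.png",np.hstack([r(t[195:258,150:206]),r(s[130:193,205:261])])[:,:,::-1])
print(proj("side",manip.get_obs()["ee_pos"]-[0,0,.011]))
```

```text
clock 2.87 tcp [0.52   0.2787 0.0641] F [ 0.33  0.32 -0.49] open 0.0002
delta tool cm [ 0.03 -0.14  0.51] z-axis [-0.001 -0.    -1.   ]
(np.float64(233.46791561899676), np.float64(166.58011387471583))
```

View pics/g2.png

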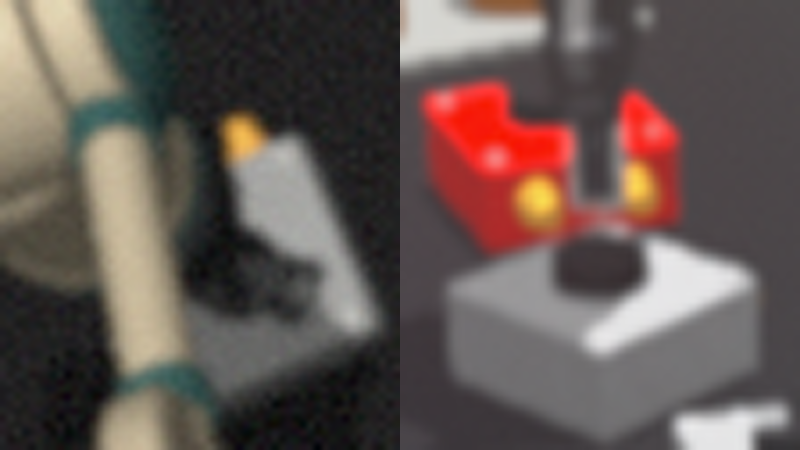

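Run:
```python
from h import *
for p in([.5146,.2803,.1146],[.52,.2787,.0531]):
  for dz in(0,.01,.02): print(dz,np.round(proj("side",np.add(p,[0,0,dz])),1),np.round(proj("top",np.add(p,[0,0,dz])),1))
```

```text
0 [230.5 146.7] [176.9 231.3]
0.01 [230.3 143.4] [176.  230.8]
0.02 [230.1 140. ] [175.1 230.3]
0 [233.4 166.7] [182.4 232.3]
0.01 [233.3 163.5] [181.6 231.8]
0.02 [233.1 160.3] [180.9 231.4]
```

The tip sits about 2 cm higher than assumed and is in line laterally, so I'll keep going down in small steps.

Emit:
arm_command(
  deltas=[
    [0,0,0.2,0,0,0,-1],
    [0,0,0.2,0,0,0,-1],
    [0,0,0.1,0,0,0,-1],
    [0,0,0,0,0,0,-1],
  ],
)

```text
clock: 3.3
ee_pos: [0.52, 0.2787, 0.059]
tool_rot: [-0.0, 0.217, 0.976, -0.0]
wrist_force: [0.2, 0.0, 0.5]
opening: 0.0001
grip_force: 0.0
```

Emit:
arm_command(
  deltas=[
    [0,0,0.1,0,0,0,-1],
    [0,0,0.1,0,0,0,-1],
    [0,0,0.1,0,0,0,-1],
    [0,0,0,0,0,0,-1],
  ],
)

```text
clock: 3.63
ee_pos: [0.5201, 0.2787, 0.0562]
tool_rot: [-0.0, 0.217, 0.976, -0.0]
wrist_force: [0.3, 0.5, 0.2]
opening: 0.0005
grip_force: 0.0
```

Run:
```python
from h import *
import cv2
delta(key("gas"))
s=vision.get_image("side");t=vision.get_image("top")
r=lambda a:cv2.resize(a,(400,600),interpolation=2)
cv2.imwrite("pics/g3.png",np.hstack([r(s[135:195,213:253]),r(t[200:260,165:205])])[:,:,::-1])
```

```text
clock 3.63 tcp [0.5201 0.2787 0.0562] F [0.29 0.51 0.21] open 0.0005
delta tool cm [ 0.04 -0.14 -0.28] z-axis [-0. -0. -1.]
```

View pics/g3.png

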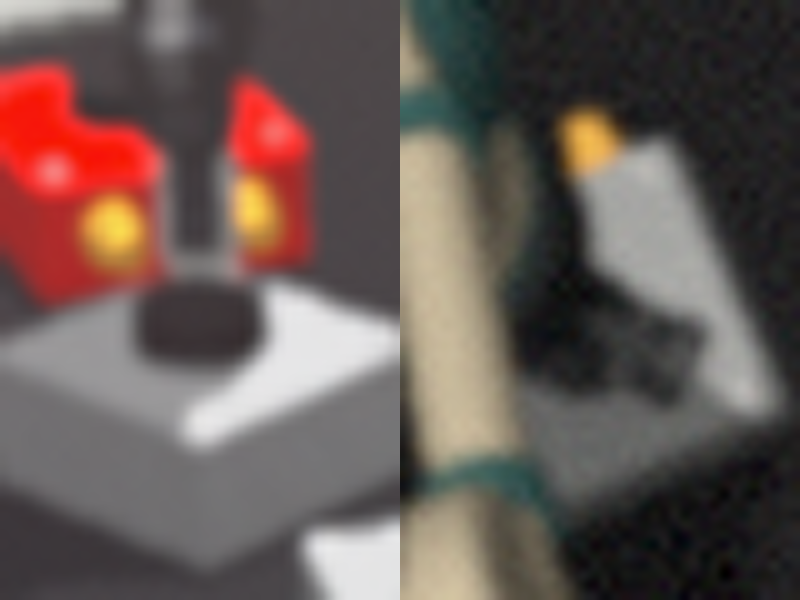

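Side view: the fingertip is at about (233,162.5) and the key top at (233,165), so the tip is still 5–8 mm above the key. Continuing down.

Emit:
arm_command(
  deltas=[
    [0,0,0.1,0,0,0,-1],
    [0,0,0.1,0,0,0,-1],
    [0,0,0.1,0,0,0,-1],
    [0,0,0,0,0,0,-1],
  ],
)

```text
clock: 4.07
ee_pos: [0.5201, 0.2787, 0.0532]
tool_rot: [-0.0, 0.217, 0.976, -0.0]
wrist_force: [-0.2, 0.3, -0.3]
opening: 0.0002
grip_force: 0.0
```

Emit:
arm_command(
  deltas=[
    [0,0,0.1,0,0,0,-1],
    [0,0,0.1,0,0,0,-1],
    [0,0,0.1,0,0,0,-1],
    [0,0,0,0,0,0,-1],
  ],
)

```text
clock: 4.4
ee_pos: [0.5201, 0.2787, 0.0502]
tool_rot: [-0.0, 0.217, 0.976, -0.0]
wrist_force: [-0.4, -0.5, -0.5]
opening: -0.0002
grip_force: 0.0
```

Emit:
arm_command(
  deltas=[
    [0,0,0.1,0,0,0,-1],
    [0,0,0.1,0,0,0,-1],
    [0,0,0,0,0,0,-1],
  ],
)

```text
clock: 4.65
ee_pos: [0.5201, 0.2787, 0.0482]
tool_rot: [-0.0, 0.217, 0.976, -0.0]
wrist_force: [-0.1, -0.2, 0.7]
opening: -0.0004
grip_force: 0.0
```

Emit:
arm_command(
  deltas=[
    [0,0,0.1,0,0,0,-1],
    [0,0,0.1,0,0,0,-1],
    [0,0,0,0,0,0,-1],
  ],
)

```text
clock: 4.9
ee_pos: [0.5201, 0.2787, 0.0462]
tool_rot: [-0.0, 0.217, 0.976, -0.0]
wrist_force: [0.4, 0.1, -0.1]
opening: -0.0001
grip_force: 0.0
```

Run:
```python
from h import *
import cv2
s=vision.get_image("side").astype(int); a=cv2.imread("pics/side0.png")[:,:,::-1].astype(int)
for r in range(150,186): print(r,s[r,224:244:2].sum(1)//3,a[r,224:244:2].sum(1)//3)
```

```text
150 [ 93 114  70  71  70  62  88 108 110 103] [ 95  95  95  95 101 101 102 107 111 104]
151 [ 95 114  72  70  69  62  85 102  95  89] [ 98 101 101 104 107 107 106 103  95  90]
152 [103 108  76  67  64  66 103 113  88  83] [107 108 108 104 101 100 120 113  89  85]
153 [106  97  89  74  62  77 139 148  94  83] [107 102  97  89  87 101 154 147  95  84]
154 [120  96 105  84  65  87 160 169 107  84] [120  96  86  85  84 115 173 167 107  85]
155 [155 116 113  91  69  87 160 175 119  84] [154 116  85  84  85 120 170 173 118  85]
156 [175 141 115  92  68  85 157 176 126  85] [174 140  87  84  84 113 158 175 124  86]
157 [178 157 116  92  64  85 146 160 122  86] [177 156  92  84  84 101 142 157 120  87]
158 [178 156 117  92  63  86 134 134 114  87] [176 155  93  84  86  91 118 132 114  87]
159 [162 138 116  93  63  86 129 116 103  84] [161 137  94  87 106  99 104 114 103  84]
160 [136 120 116  94  66  84 126 102  89  80] [134 119  94 102 140 127 108  98  89  82]
161 [116 112 114  97  66  80 124  97  83  74] [114 114  98 121 158 150 132  95  83  74]
162 [100 106 109  97  73  84 123 104 103  82
[... 1367 characters left out ...]
 [112 114 120 134 196 204 157 127 117 116] [111 117 138 172 203 201 156 125 116 115]
179 [111 113 113 119 162 160 125 117 117 117] [111 110 114 132 162 158 123 115 115 116]
180 [111 112 112 113 127 126 115 116 117 117] [111 111 111 112 126 124 114 115 115 116]
181 [112 112 112 111 113 117 115 115 115 116] [110 111 111 110 112 115 114 114 115 115]
182 [111 113 111 111 112 117 116 116 116 116] [110 111 111 109 111 115 114 114 114 114]
183 [111 112 111 110 112 116 116 114 114 115] [110 110 111 109 111 114 115 112 113 114]
184 [111 111 111 111 112 116 115 114 113 114] [110 111 111 110 111 115 114 112 113 113]
185 [111 111 112 111 111 115 115 114 114 112] [110 110 110 110 110 114 115 112 112 111]
```

The tip bottom is at row ~165.5 and occludes the key's rear rim, so it is only millimetres above the key. Continuing.

Emit:
arm_command(
  deltas=[
    [0,0,0.1,0,0,0,-1],
    [0,0,0.1,0,0,0,-1],
    [0,0,0,0,0,0,-1],
  ],
)

```text
clock: 5.2
ee_pos: [0.5203, 0.2788, 0.0444]
tool_rot: [0.0, 0.217, 0.976, 0.0]
wrist_force: [0.1, 0.6, -0.1]
opening: 0.0001
grip_force: 0.0
```

Emit:
arm_command(
  deltas=[
    [0,0,0.1,0,0,0,-1],
    [0,0,0.1,0,0,0,-1],
    [0,0,0,0,0,0,-1],
  ],
)

```text
clock: 5.45
ee_pos: [0.5203, 0.2788, 0.0426]
tool_rot: [0.0, 0.217, 0.976, 0.0]
wrist_force: [-1.3, -0.1, 3.0]
opening: 0.0006
grip_force: 1.4
```

Contact at TCP z ≈ 0.043. Pressing 8 mm from there.

Emit:
arm_command(
  deltas=[
    [0,0,0.1,0,0,0,-1],
    [0,0,0.1,0,0,0,-1],
    [0,0,0.1,0,0,0,-1],
    [0,0,0,0,0,0,-1],
  ],
)

```text
clock: 5.78
ee_pos: [0.5203, 0.2788, 0.0393]
tool_rot: [0.0, 0.217, 0.976, 0.0]
wrist_force: [-0.6, 0.7, 3.1]
opening: -0.0001
grip_force: 1.5
```

Emit:
arm_command(
  deltas=[
    [0,0,0.1,0,0,0,-1],
    [0,0,0.1,0,0,0,-1],
    [0,0,0.1,0,0,0,-1],
    [0,0,0,0,0,0,-1],
  ],
)

```text
clock: 6.12
ee_pos: [0.5203, 0.2788, 0.0366]
tool_rot: [0.0, 0.217, 0.976, 0.0]
wrist_force: [-0.9, -0.8, 5.3]
opening: -0.0002
grip_force: 2.9
```

Emit:
arm_command(
  deltas=[
    [0,0,0.1,0,0,0,-1],
    [0,0,0.1,0,0,0,-1],
    [0,0,0,0,0,0,-1],
  ],
)

```text
clock: 6.37
ee_pos: [0.5204, 0.2789, 0.0365]
tool_rot: [0.0, 0.217, 0.976, 0.0]
wrist_force: [-3.6, -1.7, 16.5]
opening: 0.0002
grip_force: 8.3
```

Emit:
arm_command(
  deltas=[
    [0,0,0.05,0,0,0,-1],
    [0,0,0.05,0,0,0,-1],
    [0,0,0,0,0,0,-1],
  ],
)

```text
clock: 6.62
ee_pos: [0.5205, 0.2789, 0.0364]
tool_rot: [0.001, 0.217, 0.976, 0.0]
wrist_force: [-5.4, -2.0, 21.3]
opening: -0.0003
grip_force: 10.9
```

The stop is felt at TCP z 0.0365, 8 mm below contact. Lifting clear.

Emit:
arm_command(
  deltas=[
    [0,0,-0.5,0,0,0,-1],
    [0,0,-1,0,0,0,-1],
    [0,0,-2.5,0,0,0,-1],
    [0,0,-3,0,0,0,-1],
    [0,0,-3,0,0,0,-1],
    [0,0,0,0,0,0,-1],
  ],
)

```text
clock: 7.12
ee_pos: [0.5241, 0.2804, 0.1393]
tool_rot: [0.005, 0.217, 0.976, 0.003]
wrist_force: [1.2, -0.4, 1.1]
opening: 0.0003
grip_force: 0.0
```

Run:
```python
from h import *
import cv2
o=key("oven");delta([o[0],o[1],.13])
s=vision.get_image("side");a=cv2.imread("pics/side0.png")[:,:,::-1]
r=lambda a:cv2.resize(a,(400,500),interpolation=2)
cv2.imwrite("pics/g4.png",np.hstack([r(a[145:195,212:252]),r(s[145:195,212:252])])[:,:,::-1])
```

```text
clock 7.12 tcp [0.5241 0.2804 0.1393] F [ 1.15 -0.43  1.07] open 0.0003
delta tool cm [-21.5  -49.25   0.68] z-axis [ 0.011  0.004 -1.   ]
```

View pics/g4.png

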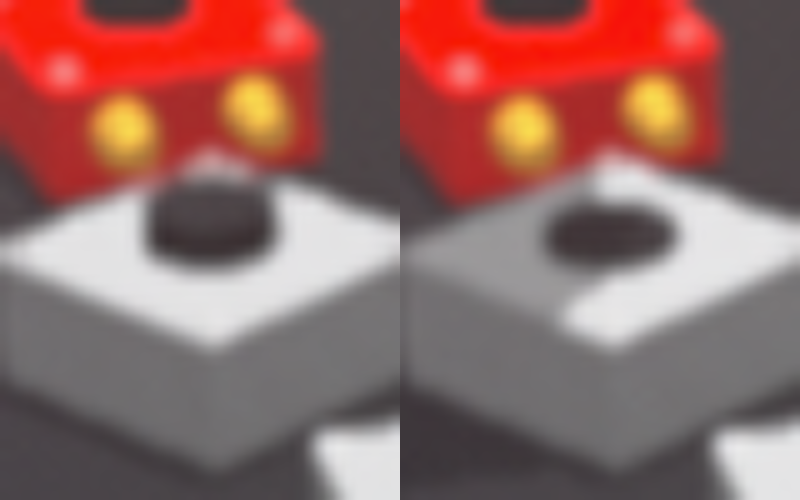

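The gas key is now down (right half: key low at about (233,168)) and the box has not moved. On to the oven box.

Emit:
arm_command(
  deltas=[
    [-1.3,-3.1,0,0,0,0,-1],
    [-1.3,-3.1,0,0,0,0,-1],
    [-1.3,-3.1,0,0,0,0,-1],
    [-1.3,-3.1,0,0,0,0,-1],
    [-1.3,-3.1,0,0,0,0,-1],
    [-1.3,-3.1,0,0,0,0,-1],
    [-1.3,-3.1,0,0,0,0,-1],
    [-1.3,-3.1,0,0,0,0,-1],
  ],
)

```text
clock: 7.83
ee_pos: [0.5081, 0.0086, 0.132]
tool_rot: [-0.001, 0.217, 0.976, -0.0]
wrist_force: [0.4, 0.7, -0.9]
opening: -0.0003
grip_force: 0.0
```

Emit:
arm_command(
  deltas=[
    [-1.3,-3.1,0,0,0,0,-1],
    [-1.3,-3.1,0,0,0,0,-1],
    [-1.3,-3.1,0,0,0,0,-1],
    [-1.3,-3.1,0,0,0,0,-1],
    [-1.3,-3.1,0,0,0,0,-1],
    [-1.3,-3.1,0,0,0,0,-1],
    [-1.3,-2.7,0,0,0,0,-1],
    [0,0,0,0,0,0,-1],
  ],
)

```text
clock: 8.5
ee_pos: [0.5014, -0.2269, 0.132]
tool_rot: [-0.0, 0.219, 0.976, -0.001]
wrist_force: [1.1, 0.2, -0.1]
opening: -0.0001
grip_force: 0.0
```

Run:
```python
from h import *
o=key("oven");delta([o[0],o[1],.05])
```

```text
clock 8.5 tcp [ 0.5014 -0.2269  0.132 ] F [ 1.07  0.17 -0.07] open -0.0001
delta tool cm [-2.06 -2.3   8.2 ] z-axis [-0.001 -0.003 -1.   ]
```

Emit:
arm_command(
  deltas=[
    [-1.0,-1.1,0,0,0,0,-1],
    [-1.0,-1.1,0,0,0,0,-1],
    [0,0,2,0,0,0,-1],
    [0,0,2,0,0,0,-1],
    [0,0,2,0,0,0,-1],
    [0,0,0,0,0,0,-1],
    [0,0,0,0,0,0,-1],
  ],
)

```text
clock: 9.08
ee_pos: [0.5099, -0.2492, 0.0723]
tool_rot: [-0.001, 0.217, 0.976, 0.001]
wrist_force: [0.1, 0.2, 0.4]
opening: -0.0002
grip_force: 0.0
```

Run:
```python
from h import *
import cv2
o=key("oven");delta([o[0],o[1],.05])
s=vision.get_image("side");t=vision.get_image("top")
r=lambda a:cv2.resize(a,(400,500),interpolation=2)
cv2.imwrite("pics/o1.png",np.hstack([r(t[200:275,335:395]),r(s[235:310,295:355])])[:,:,::-1])
```

```text
clock 9.08 tcp [ 0.5099 -0.2492  0.0723] F [0.15 0.25 0.45] open -0.0002
delta tool cm [-0.35 -0.68  2.23] z-axis [-0.002  0.002 -1.   ]
```

View pics/o1.png

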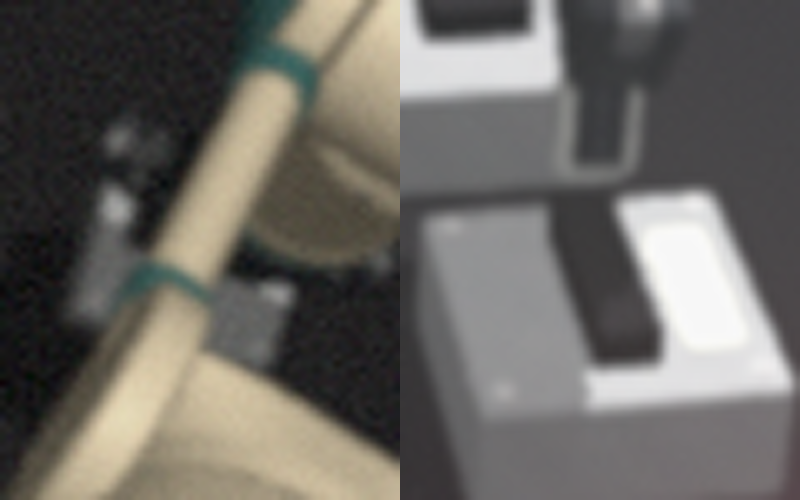

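The tip is at side pixel (325,260.5), above the bar key centred at about (326,276), and 28 mm up. Aligning and descending; contact is expected at TCP z ≈ 0.0445.

Emit:
arm_command(
  deltas=[
    [-0.35,-0.65,0,0,0,0,-1],
    [0,0,1,0,0,0,-1],
    [0,0,1,0,0,0,-1],
    [0,0,0.2,0,0,0,-1],
    [0,0,0,0,0,0,-1],
    [0,0,0,0,0,0,-1],
  ],
)

```text
clock: 9.68
ee_pos: [0.5103, -0.257, 0.0509]
tool_rot: [-0.0, 0.217, 0.976, 0.0]
wrist_force: [0.3, -0.3, 0.5]
opening: 0.0001
grip_force: 0.0
```

Emit:
arm_command(
  deltas=[
    [0,0,0.15,0,0,0,-1],
    [0,0,0.15,0,0,0,-1],
    [0,0,0.15,0,0,0,-1],
    [0,0,0.15,0,0,0,-1],
    [0,0,0,0,0,0,-1],
  ],
)

```text
clock: 10.1
ee_pos: [0.5105, -0.257, 0.0451]
tool_rot: [-0.0, 0.217, 0.976, 0.0]
wrist_force: [0.5, -0.3, 1.0]
opening: 0.0001
grip_force: 0.0
```

Emit:
arm_command(
  deltas=[
    [0,0,0.1,0,0,0,-1],
    [0,0,0.1,0,0,0,-1],
    [0,0,0.1,0,0,0,-1],
    [0,0,0,0,0,0,-1],
  ],
)

```text
clock: 10.43
ee_pos: [0.5107, -0.2572, 0.0426]
tool_rot: [0.0, 0.217, 0.976, -0.0]
wrist_force: [-0.3, 0.5, 2.4]
opening: -0.0
grip_force: 1.4
```

Emit:
arm_command(
  deltas=[
    [0,0,0.1,0,0,0,-1],
    [0,0,0.1,0,0,0,-1],
    [0,0,0.1,0,0,0,-1],
    [0,0,0.1,0,0,0,-1],
    [0,0,0,0,0,0,-1],
  ],
)

```text
clock: 10.85
ee_pos: [0.5107, -0.2572, 0.0382]
tool_rot: [0.0, 0.217, 0.976, 0.0]
wrist_force: [-0.1, 0.5, 2.7]
opening: -0.0001
grip_force: 1.5
```

Emit:
arm_command(
  deltas=[
    [0,0,0.1,0,0,0,-1],
    [0,0,0.1,0,0,0,-1],
    [0,0,0,0,0,0,-1],
  ],
)

```text
clock: 11.1
ee_pos: [0.5107, -0.2572, 0.0366]
tool_rot: [0.0, 0.217, 0.976, 0.0]
wrist_force: [-1.6, 0.7, 6.2]
opening: 0.0003
grip_force: 3.1
```

Emit:
arm_command(
  deltas=[
    [0,0,0.1,0,0,0,-1],
    [0,0,0.1,0,0,0,-1],
    [0,0,0,0,0,0,-1],
  ],
)

```text
clock: 11.35
ee_pos: [0.5108, -0.2572, 0.0365]
tool_rot: [0.0, 0.217, 0.976, -0.0]
wrist_force: [-3.7, 2.3, 17.1]
opening: -0.0001
grip_force: 8.7
```

Emit:
arm_command(
  deltas=[
    [0,0,0.05,0,0,0,-1],
    [0,0,0,0,0,0,-1],
  ],
)

```text
clock: 11.52
ee_pos: [0.5108, -0.2572, 0.0364]
tool_rot: [0.001, 0.217, 0.976, -0.0]
wrist_force: [-4.6, 3.1, 20.4]
opening: -0.0001
grip_force: 10.1
```

Emit:
arm_command(
  deltas=[
    [0,0,-0.5,0,0,0,-1],
    [0,0,-1,0,0,0,-1],
    [0,0,-2.5,0,0,0,-1],
    [0,0,-3,0,0,0,-1],
    [0,0,-2,0,0,0,-1],
    [0,0,0,0,0,0,-1],
    [0,0,0,0,0,0,-1],
  ],
)

```text
clock: 12.1
ee_pos: [0.5114, -0.2577, 0.1249]
tool_rot: [0.001, 0.217, 0.976, -0.0]
wrist_force: [-0.2, -0.6, -0.7]
opening: -0.0004
grip_force: 0.0
```

Run:
```python
from h import *
o=key("start");delta([o[0],o[1],.07])
```

```text
clock 12.1 tcp [ 0.5114 -0.2577  0.1249] F [-0.17 -0.58 -0.69] open -0.0004
delta tool cm [ 3.15 14.6   5.47] z-axis [ 0.002 -0.001 -1.   ]
```

Same stop height as before. Moving to the start key.

Emit:
arm_command(
  deltas=[
    [0.6,2.9,0,0,0,0,-1],
    [0.65,2.9,0,0,0,0,-1],
    [0.65,2.9,0,0,0,0,-1],
    [0.65,2.9,0,0,0,0,-1],
    [0.6,3.0,0,0,0,0,-1],
    [0,0,2,0,0,0,-1],
    [0,0,0,0,0,0,-1],
    [0,0,0,0,0,0,-1],
  ],
)

```text
clock: 12.77
ee_pos: [0.5421, -0.1109, 0.1017]
tool_rot: [-0.003, 0.217, 0.976, 0.0]
wrist_force: [-0.9, -0.7, -0.2]
opening: 0.0001
grip_force: 0.0
```

Run:
```python
from h import *
import cv2
o=key("start");delta([o[0],o[1],.05])
s=vision.get_image("side")
cv2.imwrite("pics/s1.png",cv2.resize(s[185:320,270:400],(576,600),interpolation=2)[:,:,::-1])
```

```text
clock 12.77 tcp [ 0.5421 -0.1109  0.1017] F [-0.91 -0.72 -0.17] open 0.0001
delta tool cm [-0.33  0.01  5.17] z-axis [-0.005  0.001 -1.   ]
```

View pics/s1.png

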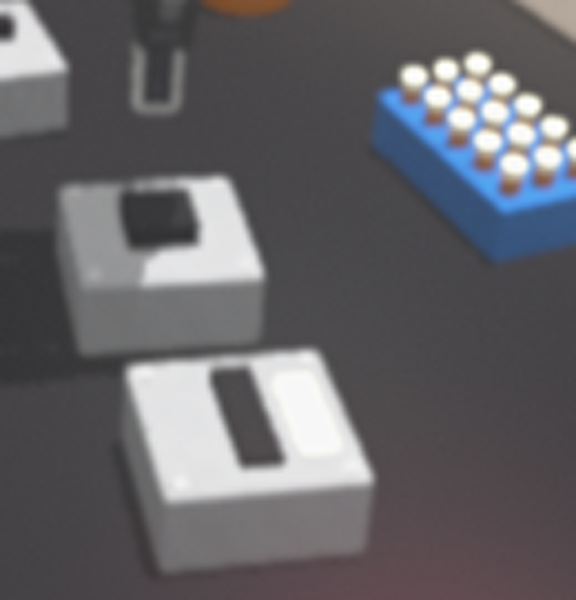

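The oven key (at about (245,415) in the crop) is down and flat, and its box is in place. The start key (160,215) is still up, with the tip (157,110) above it. Pressing.

Emit:
arm_command(
  deltas=[
    [-0.2,0,1.5,0,0,0,-1],
    [0,0,1.5,0,0,0,-1],
    [0,0,1.5,0,0,0,-1],
    [0,0,0.4,0,0,0,-1],
    [0,0,0,0,0,0,-1],
    [0,0,0,0,0,0,-1],
  ],
)

```text
clock: 13.32
ee_pos: [0.5461, -0.1133, 0.0554]
tool_rot: [0.0, 0.218, 0.976, -0.0]
wrist_force: [-0.9, 0.6, 0.2]
opening: 0.0001
grip_force: 0.0
```

Emit:
arm_command(
  deltas=[
    [0,0,0.15,0,0,0,-1],
    [0,0,0.15,0,0,0,-1],
    [0,0,0.15,0,0,0,-1],
    [0,0,0.1,0,0,0,-1],
    [0,0,0,0,0,0,-1],
  ],
)

```text
clock: 13.73
ee_pos: [0.5458, -0.1124, 0.0494]
tool_rot: [0.0, 0.217, 0.976, 0.0]
wrist_force: [0.2, 0.8, 0.1]
opening: -0.0002
grip_force: 0.0
```

Emit:
arm_command(
  deltas=[
    [0,0,0.1,0,0,0,-1],
    [0,0,0.1,0,0,0,-1],
    [0,0,0.1,0,0,0,-1],
    [0,0,0.1,0,0,0,-1],
    [0,0,0,0,0,0,-1],
  ],
)

```text
clock: 14.15
ee_pos: [0.5456, -0.1124, 0.0451]
tool_rot: [-0.0, 0.217, 0.976, 0.0]
wrist_force: [0.9, 0.3, 0.6]
opening: 0.0005
grip_force: 0.0
```

Emit:
arm_command(
  deltas=[
    [0,0,0.1,0,0,0,-1],
    [0,0,0.1,0,0,0,-1],
    [0,0,0.1,0,0,0,-1],
    [0,0,0.1,0,0,0,-1],
    [0,0,0,0,0,0,-1],
  ],
)

```text
clock: 14.57
ee_pos: [0.5458, -0.1125, 0.0414]
tool_rot: [0.0, 0.217, 0.976, 0.0]
wrist_force: [-0.4, 0.9, 3.3]
opening: 0.0002
grip_force: 1.5
```

Emit:
arm_command(
  deltas=[
    [0,0,0.1,0,0,0,-1],
    [0,0,0.1,0,0,0,-1],
    [0,0,0.1,0,0,0,-1],
    [0,0,0.1,0,0,0,-1],
    [0,0,0,0,0,0,-1],
  ],
)

```text
clock: 14.98
ee_pos: [0.5459, -0.1124, 0.0372]
tool_rot: [0.0, 0.217, 0.976, 0.0]
wrist_force: [-1.3, 0.0, 3.3]
opening: -0.0001
grip_force: 1.5
```

Emit:
arm_command(
  deltas=[
    [0,0,0.1,0,0,0,-1],
    [0,0,0.1,0,0,0,-1],
    [0,0,0,0,0,0,-1],
  ],
)

```text
clock: 15.23
ee_pos: [0.5459, -0.1125, 0.0365]
tool_rot: [0.0, 0.217, 0.976, -0.0]
wrist_force: [-1.9, 2.0, 12.6]
opening: -0.0
grip_force: 5.9
```

Emit:
arm_command(
  deltas=[
    [0,0,0.1,0,0,0,-1],
    [0,0,0,0,0,0,-1],
  ],
)

```text
clock: 15.4
ee_pos: [0.546, -0.1125, 0.0365]
tool_rot: [0.0, 0.217, 0.976, -0.0]
wrist_force: [-5.1, 1.8, 18.4]
opening: -0.0001
grip_force: 8.9
```

Emit:
arm_command(
  deltas=[
    [0,0,-0.5,0,0,0,-1],
    [0,0,-1,0,0,0,-1],
    [0,0,-2.5,0,0,0,-1],
    [0,0,-4,0,0,0,-1],
    [0,0,-4,0,0,0,-1],
    [0,0,-3,0,0,0,-1],
    [0,0,0,0,0,0,-1],
    [0,0,0,0,0,0,-1],
  ],
)

```text
clock: 16.07
ee_pos: [0.5471, -0.1129, 0.1865]
tool_rot: [0.002, 0.217, 0.976, -0.0]
wrist_force: [0.2, 0.3, 0.2]
opening: 0.0001
grip_force: 0.0
```

Run:
```python
from h import *
import cv2
s=vision.get_image("side")
cv2.imwrite("pics/f.png",cv2.resize(s[140:320,190:410],(733,600),interpolation=2)[:,:,::-1])
```

```text
(no output)
```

View pics/f.png

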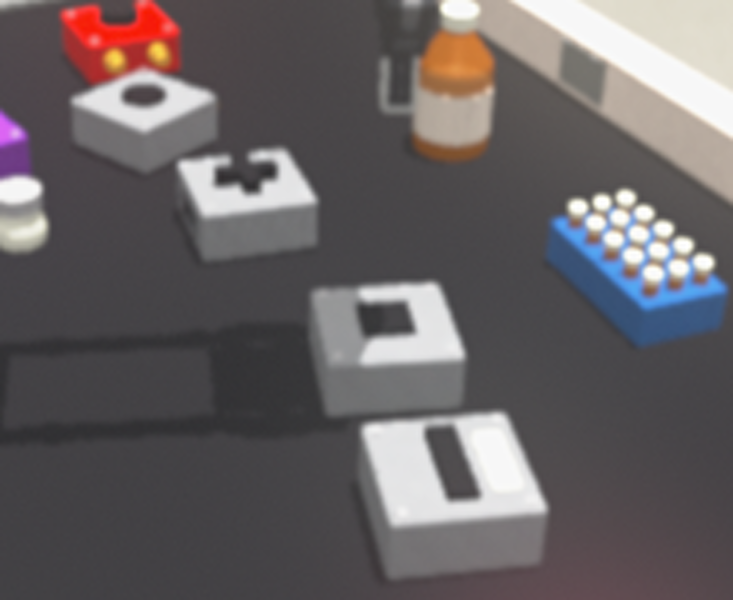

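The gas (143,95), start (387,318) and oven (453,462) keys are all down. The cross key (246,175) is still up, nothing else has moved, and the arm is clear.

```bash
python3 -c "
from cell import order;print(order.hand_in())"
```

```text
the job is handed in; nothing more can be done
None
```

I pressed the gas, oven and start keys right down in that order and handed the job in at about 16 s, with the arm clear, the vent key still up and nothing visibly moved in the last picture.

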